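# Make up the leading kit and the finishing kit for the stained-glass class

### The job

Make up the two kits for the glass class from the things along the front edge of the table. The leading kit (the plywood board with one long slot and one round well) gets the wooden fid and the tin of nails; the finishing kit (the board with three round wells) gets the solder spool, the bottle of flux and the bottle of patina, either bottle in either of the two smaller wells. Seat each thing flat on the floor of its pocket, never tip over a bottle, and leave the cutting-oil bottle, the layout block and the copper foil roll where they are.

Things in the scene. Friction and masses are not known exactly. Their poses are not given: they have to be found in the camera images.
- wooden_fid: Wooden fid: a flat brown wooden stick with tapered ends, 22 mm wide (its x) at the middle, 102 mm long (its y), 16 mm thick (z); 30 g. It lies flat with its length roughly along the table's front edge. Origin: centre of its underside. Grip it across its width at the middle.
- nail_tin: Open round shallow beige tin holding horseshoe nails, 61 mm across, 22 mm high, 70 g. Origin: centre of its underside. Grip it across the outside, on the upper part of its wall.
- solder_spool: Spool of solder wire standing on one flange: flanges 62 mm across, 40 mm high, 0.42 kg, a loose wire end sticking out 30 mm at one side (it hinders nothing). Origin: on the underside but NOT on the axis: the spool's axis lies 15 mm from the origin along its own +y; the wire end points along -y. Grip the flanges from above across any diameter through the axis.
- flux_bottle: Flux bottle: the stoutest and tallest of the three small bottles at the table's front edge, pale with a green cap; round body 48 mm across, straight side up to about 75 mm above the base, 112 mm high with the cap, 0.14 kg, upright. Origin: centre of its underside.
- patina_bottle: Patina bottle: the middle-sized of the three bottles at the front edge, dark grey with a red cap; round body 44 mm across, straight side up to about 70 mm, 105 mm high with the cap, 0.12 kg, upright. Origin: centre of its underside.
- oil_bottle: Cutting-oil bottle: the slimmest and lowest of the three bottles at the front edge, amber with a black cap; 38 mm across, 95 mm high, upright. Stays where it is. Origin: centre of its underside.
- layout_block: Aluminium layout block, a bare bar 22 x 70 x 18 mm lying in front of the soldering iron's stand. Stays where it is. Origin: centre of its underside.
- foil_roll: Roll of copper foil tape lying flat beyond the boards, 61 mm across, 7 mm thick. Stays where it is. Origin: centre of its underside.
- leading_board: Leading kit's plywood board, fixed, 147 (x, about away from the robot) by 130 (y) by 14 mm thick. Origin: centre of its underside, on the table top. Pockets 7 mm deep, grey felt floor 7 mm above the origin: for the fid (lying along y) a slot 36 (x) by 114 mm (y) centred at x = +46.5, y = 0 mm; for the nail tin a round well 75 mm across centred at x = -28, y = 0 mm.
- finishing_board: Finishing kit's plywood board, fixed, 166 (x, about away from the robot) by 150 (y) by 14 mm thick. Origin: centre of its underside, on the table top. Round wells 7 mm deep, grey felt floor 7 mm above the origin: for the spool (its axis at the centre) 76 mm across at x = -37, y = 0 mm; for the two bottles, either way round, 60 mm across at x = +44, y = +37 and x = +44, y = -37 mm.

How it is judged:
By the outcome, as a careful person would: the job done as asked, in the order asked, and still so for the second after the job is handed in, with the robot touching nothing.
It also fails if it takes over 125 s, if anything falls off the work surface, if the arm or the gripper's body presses on something with over 40 N, if the wrist force passes 120 N, or if a joint passes its speed limit or range.

### The arm

A 6-joint arm with a two-finger parallel gripper is mounted at the origin on a cart in front of the work surface, level with it; the furniture and walls round the work are solid. World frame = base frame: x ahead of the robot, y to its left, z up, the work surface at z = 0. Lengths are in m, angles in rad, forces in N, time in s.
With the tool pointing down it reaches from about 0.225 to 0.875 m from the base axis. Payload 3.4 kg.
Tool frame: the origin (TCP) lies midway between the tips of the shut fingers; the grasp point (between the pads) lies grip_depth behind it (grip_depth is the distance from the TCP to the grasp point, in m); z points along the fingers, y is the line along which they close (so a half turn about z gives the same grasp; the last joint's range is limited). The gripper opens to 85 mm and grips with 20 to 120 N. Pads are 22 mm wide; open, the fingers measure 114 mm over their backs; the gripper's body (76 mm by 85 mm) begins 54 mm behind the grasp point. The pads swing forward as they close: fully open they stand 13 mm farther back than shut.
Start: joints at [1.229, 0.276, 1.505, -0, 1.361, -0.121], TCP at [0.126, 0.561, 0.198] pointing down, gripper open.
Joint ranges: [-2.89, 2.89], [-0.75, 2.08], [0.22, 2.7], [-1.18, 4.32], [0.11, 2.71], [-2.7, 2.7]. Speed limits (rad/s): [2.57, 2.57, 3.14, 3.14, 3.14, 3.14].

### API

Orientations are given as a unit quaternion [w, x, y, z].
In Python, from bench import read_state, camera, camera_model, sign_off, boxes_of, cut_out, grip_depth gives the robot as it stands.
- The arm moves only by the tool apply_moves, never from a script. Its argument "motion" is a list that holds one entry, the list of rows, each a list of 5 numbers: the opening, from -1 (shut) to 1 (fully open), so that 0 is half open, then the shift along the tool's x, y, z in cm, then the turn about the tool's z in degrees. In form: [[[claw, tx, ty, tz, spin], ...]]. A call has 1 to 10 rows; each row is the pose to reach, as a shift and turn from the pose commanded when the call began, along the tool's axes at that moment; what a row does not reach only later rows make up. A row lasts 1/12 s, in which the tool goes at most 41.7 mm and 7.16 degrees, less where a joint would pass 70% of its speed; a pose out of reach is approached as far as the arm can. A call with a gripper value outside its range is refused whole. The fingers move at their own pace and stop on an object; "force" is the grip in N (left out, the last holds). Time passes only in rows, so rows that repeat a pose let the fingers close. It gives the time, the measured TCP pose, the force, the opening and the grip force at its end, in the units of the state.
- read_state(): the state, without advancing time (a new reading comes with each control period).
- camera(name): name is "side" or "top"; returns the picture (480x640x3 uint8, red, green, blue); there is no depth.
- camera_model(name): a dict with "fx", "fy", "cx", "cy" (pixels), "dist" ([k1, k2, p1, p2, k3] as OpenCV has them; the pictures are not rectified), "position" and "rotation" of the camera in the world. Camera axes: x right, y up, looking along -z (the intrinsics and any distortion apply to the point x, -y, -z); pixel columns grow to the right and rows downward; lengths in m; the calibration is good to about 2 mm. A picture is of the moment at which its call begins. camera_model takes no time and is no camera call.
- sign_off(): hands the job in; it is judged then, once.
Trained networks look in the newest picture that a camera, given by its name, has taken for a name from the list of things; names that differ only in an ending like _2 or _b are one class to them, and where a whole thing is asked for, a point or a joint stands for the part that bears it (a point fixed in the world has none). Each returns a list of dicts, best first, with "conf" (0 to 1); they miss things now and then, are a little off and sometimes report something else, mostly with a low value. They report only what shows in the picture. A call takes as long as a camera call.
- boxes_of(target, camera): "box" ([left, top, width, height] in pixels, round what is visible of it).
- cut_out(target, camera): "region" (480x640 bool, what is visible of it) and "box" ([left, top, width, height] in pixels, round what is visible of it).
The state is a dict: "time_s": time; "joint_positions": joint angles; "qvel": joint speeds; "joint_torque": joint torques, N m; "position": TCP position; "ee_rot": TCP orientation; "force": force on the tool from outside, world axes, zero at the start; "torque": the same for the moment, N m; "finger_gap": finger opening in m; "grip_force": force on a finger pad.
Only numpy, scipy, OpenCV 4.12 (cv2) and the standard library are available. Lean on these libraries where they do the work, as an engineer would, in place of code of your own. Each camera call takes 0.05 s, during which the arm holds its last target. There are 200 camera calls.

## Working session

There is one attempt and no reset: what is moved stays moved. The work goes in short steps, Python scripts to look and compute and a tool call to move; the robot and the scene stay as the last step left them, time stands still between calls to the robot, and variables do not carry over. Pictures are saved under pics/ and viewed, at most 16 in all, crops included, and the job is handed in when it is done.

Besides the shell and the picture viewer there is one more tool, called after "Emit:" as name(argument=value, ...), one argument or row to a line, values as JSON. apply_moves: Moves the arm, as the interface text tells. Its arguments: {"type":"object","properties":{"motion":{"type":"array","items":{"type":"array","items":{"type":"array","items":{"type":"number"}}}},"force":{"type":"number"}},"required":["motion"]}

```bash
mkdir -p pics; ls; python3 - <<'E'
from bench import *
import cv2
s=read_state();print(s, grip_depth if not callable(grip_depth) else grip_depth())
for n in("top","side"):
    cv2.imwrite(f"pics/{n}0.png",camera(n)[:,:,::-1]);print(camera_model(n))
    for t in "wooden_fid nail_tin solder_spool flux_bottle patina_bottle oil_bottle layout_block foil_roll leading_board finishing_board".split():
        print(n,t,[(round(d["conf"],2),[round(float(v)) for v in d["box"]]) for d in boxes_of(t,n)][:3])
E
```

```text
pics
{'time_s': 0.0, 'joint_positions': array([ 1.22900065e+00,  2.76597353e-01,  1.50616486e+00,  1.79749258e-05,
        1.36073081e+00, -1.21018138e-01]), 'qvel': array([ 1.07725583e-03,  1.38137188e-04, -7.04328280e-04, -7.36375856e-05,
       -8.13985775e-05,  2.83274801e-03]), 'joint_torque': array([-3.36037210e-04, -4.16772938e+01, -2.45811957e+01, -4.85929322e-04,
        1.09549650e-02,  1.58777802e-06]), 'position': array([0.12571848, 0.56045561, 0.19742581]), 'ee_rot': array([-2.26476749e-04,  1.10166533e-01,  9.93912688e-01, -9.22844809e-04]), 'force': array([-0.27422953,  1.21433805, -0.36231618]), 'torque': array([-0.0454249 ,  0.04910221,  0.02251158]), 'grip_force': 0.0, 'finger_gap': 0.0855951371451369} 0.0187
{'fx': 436.51401478457075, 'fy': 436.51401478457075, 'cx': 315.1419769371142, 'cy': 241.13144648243818, 'dist': array([-0.0092278,  0.       ,  0.       ,  0.       ,  0.       ]), 'position': array([ 0.43197691, -0.07462093,  0.92577244]), 'rotation': array([-0.70046553, -0.06812297,  0.05436121,  0.70834467])}
top wooden_fid [(0.71, [319, 308, 57, 14])]
top n
[... 538 characters left out ...]
st': array([-0.09451361,  0.        ,  0.        ,  0.        ,  0.        ]), 'position': array([ 0.43748555, -1.03078946,  0.69276254]), 'rotation': array([ 0.88025097,  0.46879293, -0.04094967, -0.06094709])}
side wooden_fid [(0.5, [258, 253, 6, 32])]
side nail_tin [(0.66, [244, 234, 25, 18])]
side solder_spool [(0.88, [237, 212, 26, 24])]
side flux_bottle [(0.86, [219, 303, 27, 53])]
side patina_bottle [(0.89, [231, 260, 23, 41])]
side oil_bottle [(0.66, [219, 281, 21, 31])]
side layout_block [(0.57, [231, 188, 12, 15])]
side foil_roll [(0.68, [391, 261, 26, 14]), (0.52, [220, 282, 21, 28])]
side leading_board [(0.84, [286, 222, 57, 35])]
side finishing_board [(0.86, [284, 249, 87, 51])]
```

```bash
python3 - <<'E'
import cv2
a=cv2.imread("pics/top0.png");cv2.imwrite("pics/t1.png",cv2.resize(a[130:380,130:500],None,fx=2.16,fy=2.16,interpolation=cv2.INTER_CUBIC))
a=cv2.imread("pics/side0.png");cv2.imwrite("pics/s1.png",cv2.resize(a[170:370,190:440],None,fx=3,fy=3,interpolation=cv2.INTER_CUBIC))
E
```

```text
(no output)
```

View pics/t1.png

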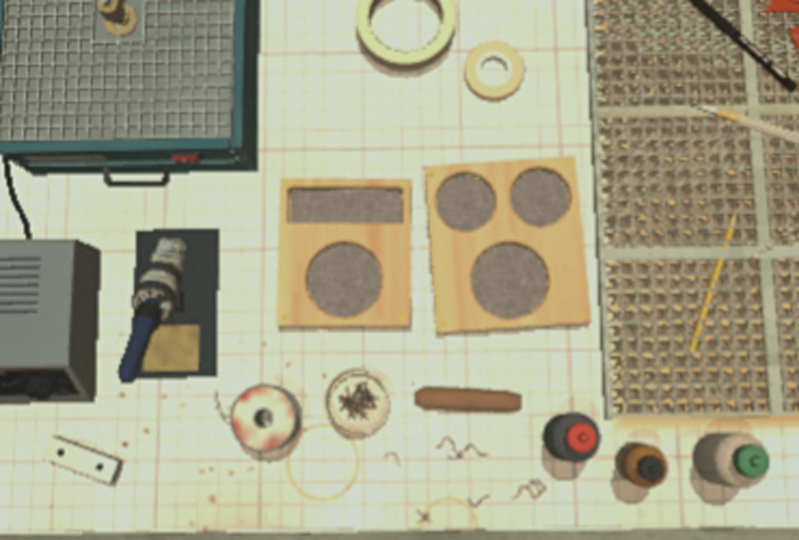

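View pics/s1.png

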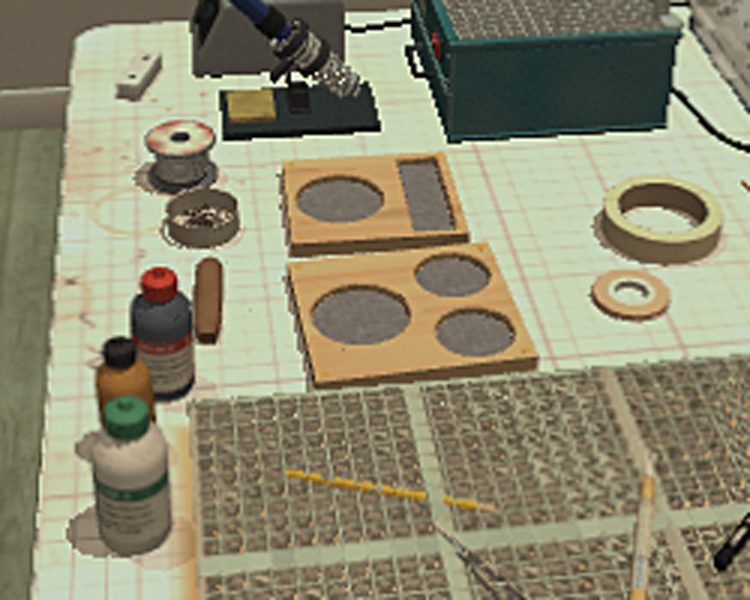

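View pics/top0.png

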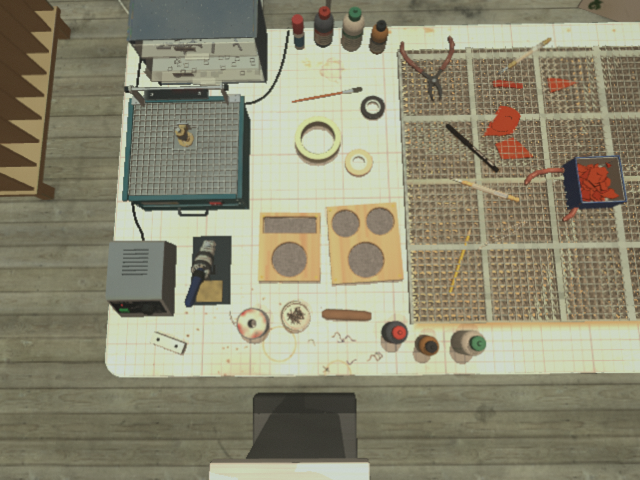

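The top view shows the boards at (290,246) and (365,243). Along the front edge are the spool (253,323), tin (295,316), fid (347,314), patina (395,333), oil (427,345) and flux (470,343). The arm is out of view, so now I'll measure.

```bash
cat > h.py <<'E'
from bench import *
import numpy as np, cv2
from scipy.spatial.transform import Rotation as R
def cam(n):
    m=camera_model(n);q=m["rotation"];r=R.from_quat([q[1],q[2],q[3],q[0]]).as_matrix()
    K=np.array([[m["fx"],0,m["cx"]],[0,m["fy"],m["cy"]],[0,0,1]]);return K,m["dist"],r@np.diag([1,-1,-1]),m["position"]
def toplane(n,uv,z):
    K,d,r,p=cam(n);u=cv2.undistortPoints(np.array(uv,float).reshape(-1,1,2),K,d)[:,0]
    v=np.c_[u,np.ones(len(u))]@r.T;return (p+v*((z-p[2])/v[:,2:]))[:,:2]
def proj(n,P):
    K,d,r,p=cam(n);return cv2.projectPoints((np.array(P,float)-p)@r,np.zeros(3),np.zeros(3),K,d)[0][:,0]
def blob(mask):
    k,l,st,c=cv2.connectedComponentsWithStats(mask.astype(np.uint8));return sorted([(st[i,4],c[i],st[i,:4],l==i) for i in range(1,k)],key=lambda t:-t[0])
E
python3 - <<'E'
from h import *
np.set_printoptions(precision=4,suppress=True)
im={n:camera(n) for n in("top","side")}
hsv={n:cv2.cvtColor(i,cv2.COLOR_RGB2HSV) for n,i in im.items()}
roi={"top":np.zeros((480,640),bool),"side":np.zeros((480,640),bool)}
roi["top"][320:365,375:495]=1; roi["side"][255:360,215:262]=1
for c,h in(("flux",112),("patina",105)):
  for n in im:
    H,S,V=[hsv[n][...,k].astype(int) for k in range(3)]
    m=((abs(H-75)<20) if c=="flux" else ((H<6)|(H>172)))&(S>110)&roi[n]
    b=blob(m)[0]; print(c,n,b[0],b[1],[toplane(n,b[1],z/1000)[0] for z in(h-10,h-5,h)], "w",b[2])
for t,z in(("wooden_fid",.016),("nail_tin",.022),("solder_spool",.04),("foil_roll",.007),("leading_board",.014),("finishing_board",.014),("layout_block",.018),("oil_bottle",.05)):
  for n in im:
    r=cut_out(t,n)
    if not r: print(t,n,"none");continue
    m=blob(r[0]["region"])[0][3]
    c=max(cv2.findContours(m.astype(np.uint8),0,1)[0],key=len)[:,0]
    q=cv2.minAreaRect((toplane(n,c,z)*1000).astype(np.float32))
    print(t,n,round(r[0]["conf"],2),np.round(q[0],1),np.round(q[1],1),round(q[2],1))
    if "board" in t:
      H,S,V=[hsv[n][...,k].astype(int) for k in range(3)]
      for b in blob((S<70)&(V<150)&cv2.erode(cv2.morphologyEx(m.astype(np.uint8),3,np.ones((25,25))),np.ones((3,3))).astype(bool))[:3]:
        c=max(cv2.findContours(b[3].astype(np.uint8),0,1)[0],key=len)[:,0]
        q=cv2.minAreaRect((toplane(n,c,.012)*1000).astype(np.float32))
        print("  well",b[0],toplane(n,b[1],.0105)[0],np.round(q[1]),round(q[2],1))
E
```

```text
Traceback (most recent call last):
IndexError: list index out of range
```

```bash
cat > meas.py <<'E'
from h import *
np.set_printoptions(precision=4,suppress=True)
im={n:camera(n) for n in("top","side")}
hsv={n:cv2.cvtColor(i,cv2.COLOR_RGB2HSV) for n,i in im.items()}
for n,p in(("top",(477,344)),("side",(232,307)),("top",(400,333)),("side",(243,263))): print(n,hsv[n][p[1],p[0]])
roi={"top":np.zeros((480,640),bool),"side":np.zeros((480,640),bool)}
roi["top"][320:365,375:495]=1; roi["side"][255:360,215:262]=1
for c,h in(("flux",112),("patina",105)):
  for n in im:
    H,S,V=[hsv[n][...,k].astype(int) for k in range(3)]
    m=((abs(H-75)<22)&(S>80)&(V<190) if c=="flux" else ((H<6)|(H>172))&(S>110))&roi[n]
    for b in blob(m)[:1]: print(c,n,b[0],b[1],[toplane(n,b[1],z/1000)[0] for z in(h-10,h-5,h)], "w",b[2])
for t,z in(("wooden_fid",.016),("nail_tin",.022),("solder_spool",.04),("foil_roll",.007),("leading_board",.014),("finishing_board",.014),("layout_block",.018),("oil_bottle",.05)):
  for n in im:
    r=cut_out(t,n)
    if not r: print(t,n,"none");continue
    m=blob(r[0]["region"])[0][3]
    c=max(cv2.findContours(m.astype(np.uint8),0,1)[0],key=len)[:,0]
    q=cv2.minAreaRect((toplane(n,c,z)*1000).astype(np.float32))
    print(t,n,round(r[0]["conf"],2),np.round(q[0],1),np.round(q[1],1),round(q[2],1))
    if "board" in t:
      H,S,V=[hsv[n][...,k].astype(int) for k in range(3)]
      for b in blob((S<70)&(V<150)&cv2.erode(cv2.morphologyEx(m.astype(np.uint8),3,np.ones((25,25))),np.ones((3,3))).astype(bool))[:3]:
        c=max(cv2.findContours(b[3].astype(np.uint8),0,1)[0],key=len)[:,0]
        q=cv2.minAreaRect((toplane(n,c,.012)*1000).astype(np.float32))
        print("  well",b[0],toplane(n,b[1],.0105)[0],np.round(q[1]),round(q[2],1))
E
python3 meas.py
```

```text
top [ 59  76 107]
side [ 66 105 112]
top [  4 165 164]
side [  4 188 199]
flux top 94 [478.3298 342.7979] [array([ 0.3836, -0.3562]), array([ 0.3839, -0.3545]), array([ 0.3842, -0.3528])] w [472 337  13  13]
flux side 171 [231.6608 308.7193] [array([ 0.382 , -0.3611]), array([ 0.3824, -0.3668]), array([ 0.3829, -0.3724])] w [225 302  15  14]
patina top 156 [398.7115 331.7115] [array([ 0.4047, -0.2128]), array([ 0.4048, -0.212 ]), array([ 0.405 , -0.2112])] w [392 325  14  14]
patina side 119 [242.7899 264.5798] [array([ 0.4037, -0.2192]), array([ 0.4039, -0.226 ]), array([ 0.4042, -0.2328])] w [237 259  12  12]
wooden_fid top none
wooden_fid side 0.57 [ 435.8 -135.5] [107.1  19. ] 87.2
nail_tin top 0.65 [436.8 -15.1] [61.4 58.5] 89.5
nail_tin side 0.69 [436.  -30.9] [86.2 59.6] 89.0
solder_spool top 0.92 [422.3  69.1] [61.9 64.2] 19.8
solder_spool side 0.81 [419.8  40.4] [ 57.9 119.3] 0.2
foil_roll top 0.83 [ 767.9 -154.7] [59.5 62.4] 88.8
foil_roll side 0.7 [ 398.8 -161.1] [ 46.1 161.4] 0.3
leading_board top 0.8 [578.9  -2.8] [130.3 149.9] 89.2
  well 858 [ 0.5543 -0.0018] [68. 68.] 89.4
  well 720 [ 0.6289 -0.0039] [108.  31.] 89.2
leading_board side 0.58 [580.2 -13.2] [152.1 149.6] 89.4
  well 293 [ 0.5528 -0.0044] [65. 63.] 23.2
  well 275 [ 0.6268 -0.0074] [102.  32.] 89.0
finishing_board top 0.93 [ 586.8 -161.8] [169.  154.2] 3.0
  well 886 [ 0.5515 -0.1631] [70. 68.] 89.3
  well 514 [ 0.6346 -0.1951] [53. 52.] 89.2
  well 509 [ 0.6304 -0.1217] [53. 52.] 89.2
finishing_board side 0.95 [ 585.3 -168.2] [167.7 163.5] 1.7
  well 441 [ 0.5502 -0.1656] [67. 66.] 23.2
  well 273 [ 0.6325 -0.1981] [47. 54.] 82.6
  well 229 [ 0.6292 -0.124 ] [51. 49.] 30.9
layout_block top 0.84 [386.3 245.7] [73.2 23. ] 70.6
layout_block side 0.45 [384.4 233.5] [94.9 32.5] 71.2
oil_bottle top 0.57 [ 378.3 -274.3] [42.1 34.7] 63.0
oil_bottle side 0.55 [ 373.3 -262.5] [36.7 86.8] 11.3
```

```bash
python3 - <<'E'
from h import *
im=camera("top");H,S,V=cv2.split(cv2.cvtColor(im,cv2.COLOR_RGB2HSV).astype(int) if 0 else cv2.cvtColor(im,cv2.COLOR_RGB2HSV))
m=(S>90)&(V<170);r=np.zeros_like(m);r[300:330,310:382]=1
b=blob(m&(r>0))[0];c=max(cv2.findContours(b[3].astype(np.uint8),0,1)[0],key=len)[:,0]
print(b[0],b[1],cv2.minAreaRect((toplane("top",c,.014)*1000).astype(np.float32)),toplane("top",[b[1]],.013))
print("tray edge",toplane("top",[(412,323),(480,321),(412,300)],.015),toplane("side",[(254,304),(254,320)],.015), toplane("top",[(470,375)],0))
E
```

```text
426 [345.98826291 314.58215962] ((437.740478515625, -119.61747741699219), (98.74295043945312, 18.280784606933594), 89.43135070800781) [[ 0.43756643 -0.11965775]]
tray edge [[ 0.41923396 -0.25396342]
 [ 0.42183584 -0.39248965]
 [ 0.4658528  -0.25615   ]] [[ 0.42055607 -0.25333384]
 [ 0.41886183 -0.30232442]] [[ 0.31384142 -0.3696562 ]]
```

Emit:
apply_moves(
  motion=[
    [[1, 0, 0, 0, 7], [1, 0, 0, 0, 14], [1, 0, 0, 0, 21], [1, 0, 0, 0, 28], [1, 0, 0, 0, 35], [1, 0, 0, 0, 42], [1, 0, 0, 0, 49], [1, 0, 0, 0, 56], [1, 0, 0, 0, 63], [1, 0, 0, 0, 70]],
  ],
  force=40,
)

```text
time_s: 2.98
position: [0.126, 0.5611, 0.1983]
ee_rot: [-0.0, 0.663, 0.749, 0.0]
force: [0.2, -0.1, 1.0]
finger_gap: 0.0853
grip_force: 0.0
```

```bash
python3 - <<'E'
from h import *
print(proj("side",[(.4377,-.0687,.012),(.4377,-.1707,.012)]), proj("top",[(.4377,-.0687,.012),(.4377,-.1707,.012)]))
print(proj("side",[(.4368,-.0151,.011),(.422,.07,.02),(.384,-.3545,.056)]))
E
```

```text
[[258.61596439 254.14234388]
 [260.46798956 280.20110998]] [[321.25672315 314.76200046]
 [370.75653053 314.27230477]]
[[257.42140978 242.2349255 ]
 [250.41559613 221.97077277]
 [234.99686057 324.57078373]]
```

Emit:
apply_moves(
  motion=[
    [[1, 0, 0, 0, 7]],
  ],
)

```text
time_s: 3.07
position: [0.1259, 0.5611, 0.1983]
ee_rot: [-0.0, 0.707, 0.707, 0.0]
force: [0.5, -0.3, -0.1]
finger_gap: 0.0854
grip_force: 0.0
```

Emit:
apply_moves(
  motion=[
    [[1, -3.7, 1.7, 0, 0], [1, -7.4, 3.4, 0, 0], [1, -11.1, 5.1, 0, 0], [1, -14.8, 6.8, 0, 0], [1, -18.5, 8.5, 0, 0], [1, -22.2, 10.2, 0, 0], [1, -25.9, 11.9, 0, 0], [1, -29.6, 13.6, 0, 0], [1, -33.3, 15.3, 0, 0], [1, -37, 17, 0, 0]],
  ],
)

```text
time_s: 3.9
position: [0.2985, 0.1904, 0.1986]
ee_rot: [0.0, 0.705, 0.71, 0.001]
force: [1.1, 0.8, -0.1]
finger_gap: 0.0857
grip_force: 0.0
```

Emit:
apply_moves(
  motion=[
    [[1, -3.5, 1.6, 0, 0], [1, -7, 3.2, 0, 0], [1, -10.5, 4.8, 0, 0], [1, -14, 6.4, 0, 0], [1, -17.5, 8, 0, 0], [1, -21, 9.6, 0, 0], [1, -24.5, 11.2, 0, 0], [1, -28, 12.8, 0, 0], [1, -31.1, 14.2, 0, 0], [1, -31.1, 14.2, 0, 0]],
  ],
)

```text
time_s: 4.73
position: [0.4455, -0.1242, 0.1983]
ee_rot: [0.003, 0.707, 0.708, -0.0]
force: [1.0, 0.7, 0.0]
finger_gap: 0.0854
grip_force: 0.0
```

Emit:
apply_moves(
  motion=[
    [[0.1, 0, 0, 3.5, 0], [0.1, 0, 0, 7, 0], [0.1, 0, 0, 10.5, 0], [0.1, 0, 0, 14, 0], [0.1, 0, 0, 14, 0], [0.1, 0, 0, 14, 0]],
  ],
)

```text
time_s: 5.23
position: [0.4407, -0.1171, 0.0575]
ee_rot: [-0.002, 0.705, 0.709, -0.001]
force: [-0.3, -0.7, -0.1]
finger_gap: 0.0468
grip_force: 0.0
```

```bash
python3 - <<'E'
from h import *
s=read_state();print(s["position"],s["finger_gap"],s["joint_positions"])
a=camera("side");cv2.imwrite("pics/s2.png",cv2.resize(a[170:370,190:440],None,fx=3,fy=3,interpolation=cv2.INTER_CUBIC)[:,:,::-1])
E
```

```text
[ 0.44071292 -0.11714273  0.05746832] 0.046752008994834865 [-4.12727334e-01  2.33021321e-01  1.96000183e+00  2.08938961e-04
  9.52822194e-01 -4.19104283e-01]
```

View pics/s2.png

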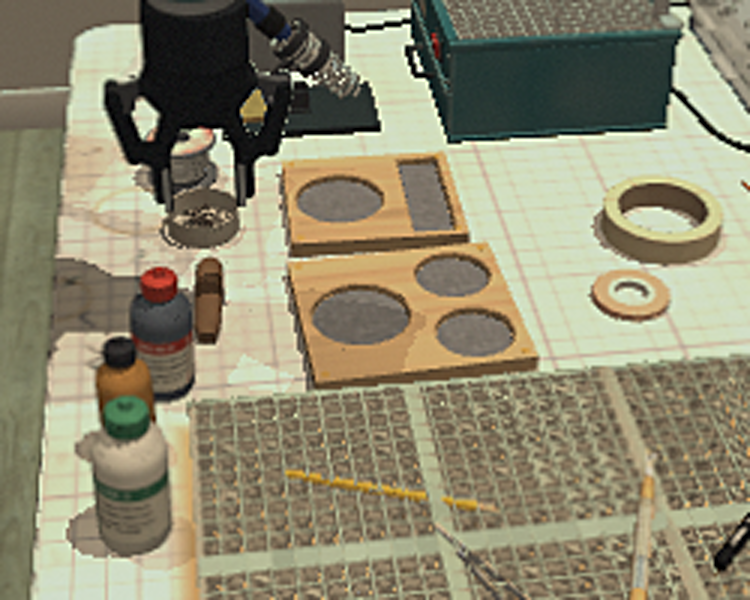

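The gripper is over the fid: finger tips are at about (246,235) and (272,235) in the side image, and the fid at (259,270). Next I'll check the tool against the calibration.

Emit:
apply_moves(
  motion=[
    [[0.1, 0, 0, 0, 0], [0.1, 0, 0, 0, 0], [0.1, 0, 0, 0, 0]],
  ],
)

```text
time_s: 5.53
position: [0.4436, -0.1185, 0.0601]
ee_rot: [0.002, 0.705, 0.709, 0.001]
force: [0.0, 1.0, 0.3]
finger_gap: 0.0468
grip_force: 0.0
```

```bash
python3 - <<'E'
from h import *
s=read_state();print(s["position"],s["finger_gap"],s["qvel"])
print(proj("side",[(.4407,-.117,.0595),(.4407-.0235,-.117,.0595)]))
E
```

```text
[ 0.44358345 -0.11852109  0.06013588] 0.04682774249185307 [-0.00023565  0.00488708  0.01136565  0.00119059 -0.00220081 -0.00020187]
[[259.60249447 249.31213015]
 [249.30099832 250.03975023]]
```

```bash
python3 - <<'E'
from h import *
P=[]
for i in range(6):
    a=camera("top" if i else "side");P.append(read_state()["position"])
    if i==0: b=a
print(np.mean(P,0),np.std(P,0))
K,d,r,p=cam("top")
for u in proj("top",[(.438,-.12,.058),(.438,-.12,.2)]): cv2.circle(a,tuple(int(v) for v in u),2,(255,0,255),-1)
for u in proj("side",[(.438,-.12,.058),(.438,-.12,.13)]): cv2.circle(b,tuple(int(v) for v in u),1,(255,0,255),-1)
o=np.hstack([cv2.resize(a[220:400,220:420],(400,360)),cv2.resize(b[140:320,190:390],(400,360))])
cv2.imwrite("pics/t3.png",o[:,:,::-1])
E
```

```text
[ 0.44265411 -0.11821238  0.0591459 ] [0.0003659  0.00012301 0.00044164]
```

View pics/t3.png

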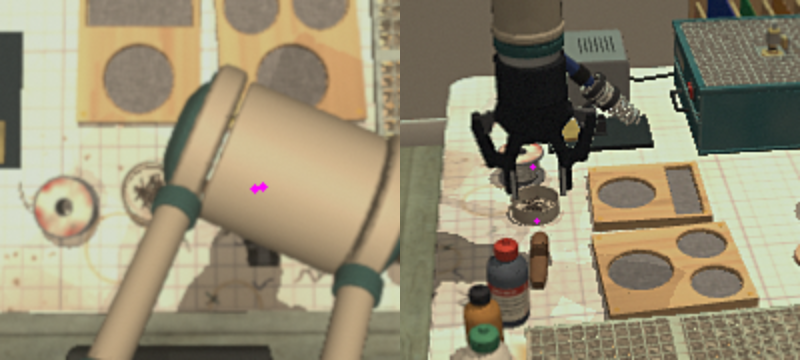

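Tips show at about row 235 in the side view where calibration predicts row 250. I'll descend a little and see how the tips relate to the fid.

Emit:
apply_moves(
  motion=[
    [[0.1, 0, -0.4, 1.8, 0], [0.1, 0, -0.4, 3.5, 0], [0.1, 0, -0.4, 3.5, 0], [0.1, 0, -0.4, 3.5, 0]],
  ],
)

```text
time_s: 6.17
position: [0.4374, -0.1177, 0.0228]
ee_rot: [-0.001, 0.705, 0.709, -0.0]
force: [-0.8, -0.5, 1.1]
finger_gap: 0.0468
grip_force: 0.0
```

```bash
python3 - <<'E'
from h import *
b=camera("side");a=camera("top");p=read_state()["position"];print(p)
def dot(im,n,P):
  for u in proj(n,P): cv2.circle(im,tuple(int(round(v)) for v in u),0,(255,0,255),-1)
dot(b,"side",[p]); 
o=cv2.resize(b[200:300,210:330],(720,600),interpolation=cv2.INTER_CUBIC)
cv2.imwrite("pics/s4.png",o[:,:,::-1])
E
```

```text
[ 0.43880849 -0.1183281   0.02389524]
```

View pics/s4.png

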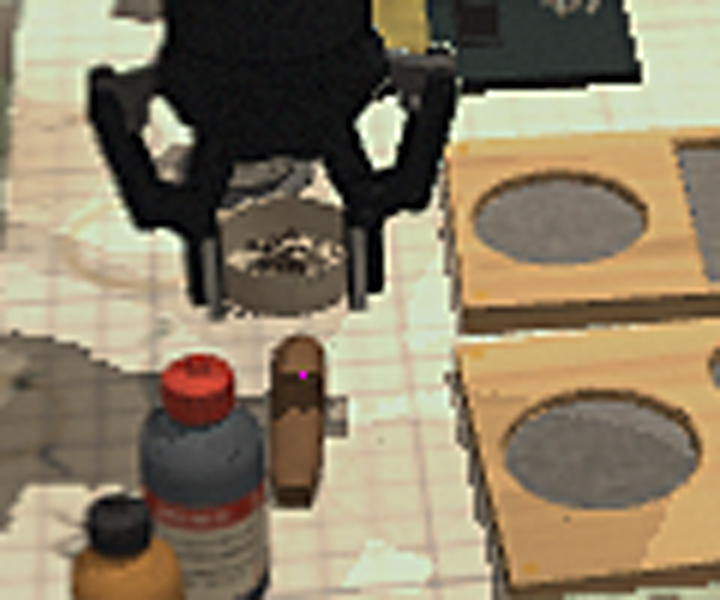

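Tips are at about (243,250) and (271,250), still some 11 px above prediction, while the fid spans rows 256–284. I'll go down to a nominal 5 mm, which is safe either way, and look for shadow contact.

Emit:
apply_moves(
  motion=[
    [[0.1, 0, 0, 0.6, 0], [0.1, 0, 0, 1.2, 0], [0.1, 0, 0, 1.7, 0], [0.1, 0, 0, 1.7, 0], [0.1, 0, 0, 1.7, 0]],
  ],
)

```text
time_s: 6.68
position: [0.4377, -0.1178, 0.0059]
ee_rot: [-0.001, 0.705, 0.709, -0.0]
force: [0.2, 0.5, 0.1]
finger_gap: 0.0466
grip_force: 0.0
```

```bash
python3 - <<'E'
from h import *
b=camera("side");a=camera("top");s=read_state();print(s["position"],s["force"])
o=np.hstack([cv2.resize(b[220:300,220:300],(400,400),interpolation=cv2.INTER_CUBIC),cv2.resize(a[260:360,290:390],(400,400),interpolation=cv2.INTER_CUBIC)])
cv2.imwrite("pics/s5.png",o[:,:,::-1])
E
```

```text
[ 0.43818893 -0.11804687  0.00627039] [ 0.66612015 -0.32643719 -0.16725232]
```

View pics/s5.png

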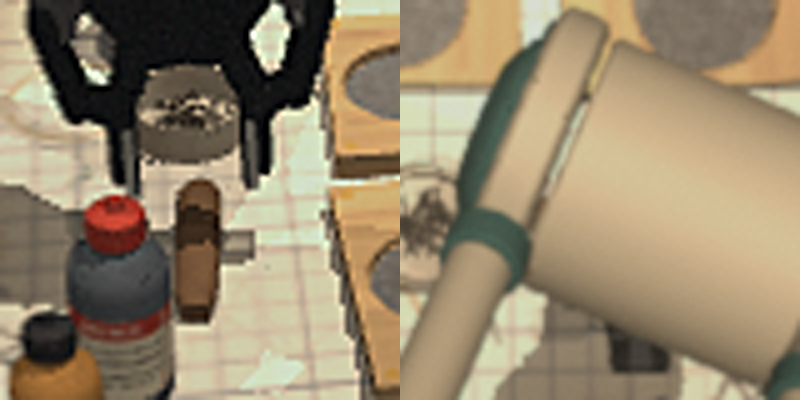

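Emit:
apply_moves(
  motion=[
    [[-1, 0, 0, -0.2, 0], [-1, 0, 0, -0.2, 0], [-1, 0, 0, -0.2, 0], [-1, 0, 0, -0.2, 0], [-1, 0, 0, -0.2, 0], [-1, 0, 0, -0.2, 0]],
  ],
  force=30,
)

```text
time_s: 7.28
position: [0.4381, -0.118, 0.0083]
ee_rot: [0.0, 0.705, 0.709, 0.0]
force: [-0.9, -0.0, 0.1]
finger_gap: 0.0001
grip_force: 0.0
```

Emit:
apply_moves(
  motion=[
    [[-1, 0, 0, 0.1, 0], [-1, 0, 0, 0.2, 0], [-1, 0, 0, 0.3, 0], [-1, 0, 0, 0.4, 0], [-1, 0, 0, 0.5, 0], [-1, 0, 0, 0.6, 0], [-1, 0, 0, 0.6, 0]],
  ],
)

```text
time_s: 7.87
position: [0.438, -0.1179, 0.0021]
ee_rot: [-0.0, 0.705, 0.709, -0.0]
force: [0.1, -0.3, -0.4]
finger_gap: -0.0004
grip_force: 0.0
```

```bash
python3 - <<'E'
from h import *
b=camera("side");s=read_state();print(s["position"],s["force"])
o=cv2.resize(b[220:300,220:300],(600,600),interpolation=cv2.INTER_CUBIC)
cv2.imwrite("pics/s6.png",o[:,:,::-1])
E
```

```text
[ 0.43798989 -0.11796226  0.00212727] [ 0.31958066  0.98199681 -0.11557903]
```

View pics/s6.png

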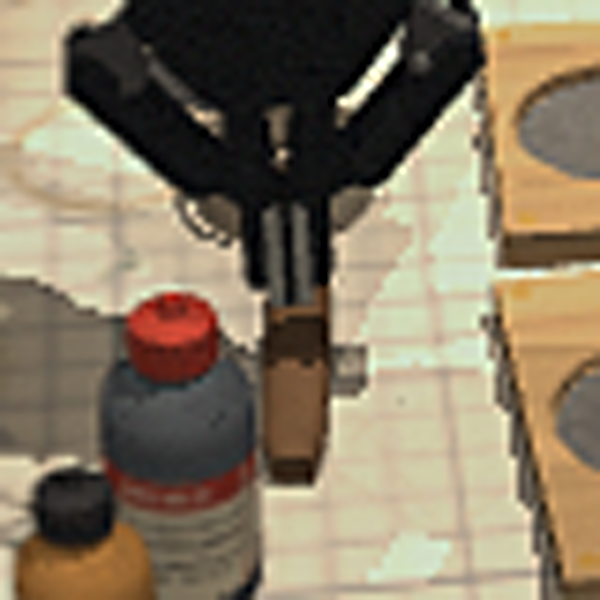

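Shut tips are at (259,260), clearly above the fid top, with no contact at a reported z of 2 mm. The tool's true height is offset by roughly +25 mm, so I'll find it by touch on the fid (top at 16 mm).

Emit:
apply_moves(
  motion=[
    [[-1, 0, 0, 0.2, 0], [-1, 0, 0, 0.4, 0], [-1, 0, 0, 0.6, 0], [-1, 0, 0, 0.8, 0], [-1, 0, 0, 0.8, 0]],
  ],
)

```text
time_s: 8.33
position: [0.4378, -0.1179, -0.0062]
ee_rot: [-0.0, 0.705, 0.709, -0.0]
force: [-0.3, -0.6, 0.9]
finger_gap: 0.0001
grip_force: 0.0
```

Emit:
apply_moves(
  motion=[
    [[-1, 0, 0, 0.1, 0], [-1, 0, 0, 0.2, 0], [-1, 0, 0, 0.2, 0]],
  ],
)

```text
time_s: 8.58
position: [0.438, -0.118, -0.0079]
ee_rot: [-0.0, 0.705, 0.709, 0.0]
force: [0.2, 0.3, 0.7]
finger_gap: -0.0003
grip_force: 0.0
```

Emit:
apply_moves(
  motion=[
    [[-1, 0, 0, 0.1, 0], [-1, 0, 0, 0.2, 0], [-1, 0, 0, 0.2, 0]],
  ],
)

```text
time_s: 8.83
position: [0.438, -0.118, -0.0099]
ee_rot: [-0.0, 0.705, 0.709, -0.0]
force: [0.6, 0.3, -0.9]
finger_gap: -0.0
grip_force: 0.0
```

Emit:
apply_moves(
  motion=[
    [[-1, 0, 0, 0.1, 0], [-1, 0, 0, 0.2, 0], [-1, 0, 0, 0.2, 0]],
  ],
)

```text
time_s: 9.08
position: [0.4379, -0.1179, -0.0119]
ee_rot: [-0.0, 0.705, 0.709, -0.0]
force: [0.6, 0.4, -0.5]
finger_gap: -0.0001
grip_force: 0.0
```

Emit:
apply_moves(
  motion=[
    [[-1, 0, 0, 0.1, 0], [-1, 0, 0, 0.2, 0], [-1, 0, 0, 0.2, 0]],
  ],
)

```text
time_s: 9.33
position: [0.438, -0.118, -0.0139]
ee_rot: [-0.0, 0.705, 0.709, -0.0]
force: [-0.9, 0.4, 0.1]
finger_gap: -0.0001
grip_force: 0.0
```

```bash
python3 - <<'E'
from h import *
b=camera("side");s=read_state();print(s["position"],s["force"])
o=cv2.resize(b[220:300,220:300],(600,600),interpolation=cv2.INTER_CUBIC)
cv2.imwrite("pics/s7.png",o[:,:,::-1])
E
```

```text
[ 0.43795865 -0.11795735 -0.01385714] [ 0.08783861 -0.40911501 -0.16975262]
```

View pics/s7.png

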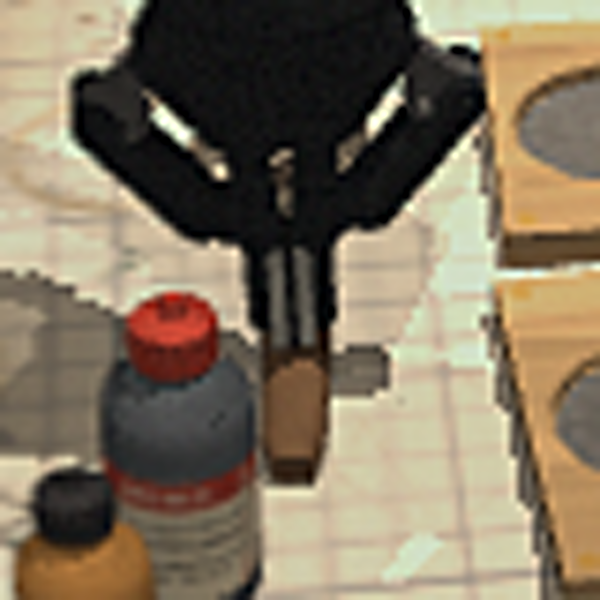

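Tips are now at row 266, and the gap to their shadow on the fid is about 2 px (roughly 5 mm). I'll continue.

Emit:
apply_moves(
  motion=[
    [[-1, 0, 0, 0.1, 0], [-1, 0, 0, 0.2, 0], [-1, 0, 0, 0.2, 0]],
  ],
)

```text
time_s: 9.63
position: [0.438, -0.1179, -0.0159]
ee_rot: [-0.0, 0.705, 0.709, -0.0]
force: [-0.1, 0.8, -0.1]
finger_gap: -0.0002
grip_force: 0.0
```

Emit:
apply_moves(
  motion=[
    [[-1, 0, 0, 0.1, 0], [-1, 0, 0, 0.2, 0], [-1, 0, 0, 0.2, 0]],
  ],
)

```text
time_s: 9.88
position: [0.4385, -0.1181, -0.0173]
ee_rot: [0.0, 0.705, 0.709, 0.0]
force: [-0.7, -0.0, 4.4]
finger_gap: -0.0002
grip_force: 2.2
```

Contact came at a reported z of about −17 mm on the 16 mm fid top, so true tip height = reported + 33 mm. Now I'll grasp the fid with true TCP at about 7 mm.

Emit:
apply_moves(
  motion=[
    [[0.1, 0, 0, -1.2, 0], [0.1, 0, 0, -1.2, 0], [0.1, 0, 0, -1.2, 0], [0.1, 0, 0, -0.6, 0], [0.1, 0, 0, 0.2, 0], [0.1, 0, 0, 0.8, 0], [-1, 0, 0, 0.8, 0], [-1, 0, 0, 0.8, 0], [-1, 0, 0, 0.8, 0], [-1, 0, 0, 0.8, 0]],
  ],
  force=30,
)

```text
time_s: 10.72
position: [0.4382, -0.1181, -0.0258]
ee_rot: [-0.0, 0.705, 0.709, 0.0]
force: [-0.5, -0.7, 0.9]
finger_gap: 0.0202
grip_force: 29.1
```

Emit:
apply_moves(
  motion=[
    [[-1, 0, 0, -2.5, 0], [-1, 0, 0, -5, 0], [-1, 1.6, 2.7, -5, 0], [-1, 3.2, 5.4, -5, 0], [-1, 4.9, 8.1, -5, 0], [-1, 6.6, 10.8, -5, 0], [-1, 8.3, 13.5, -5, 0], [-1, 10, 16.2, -5, 0], [-1, 11.6, 19, -5, 0], [-1, 11.6, 19, -5, 0]],
  ],
)

```text
time_s: 11.55
position: [0.6342, 0.0019, 0.0248]
ee_rot: [0.003, 0.704, 0.71, 0.003]
force: [0.4, 0.4, 0.1]
finger_gap: 0.02
grip_force: 29.3
```

Emit:
apply_moves(
  motion=[
    [[-1, 0, 0, 0, 0], [-1, 0, 0, 0, 0], [-1, 0, 0, 0, 0]],
  ],
)

```text
time_s: 11.8
position: [0.6259, -0.0013, 0.0241]
ee_rot: [-0.001, 0.705, 0.709, -0.001]
force: [0.4, -0.5, -0.2]
finger_gap: 0.0203
grip_force: 29.3
```

```bash
python3 - <<'E'
from h import *
b=camera("side");s=read_state();print(s["position"],s["force"])
r=cut_out("wooden_fid","side")
for t in r[:2]: print(t["conf"],t["box"])
x,y=.628,-.0035
print(proj("side",[(x,y+.051,.045),(x,y-.051,.045),(x,y+.057,.014),(x,y-.057,.014)]))
o=cv2.resize(b[190:290,260:380],(720,600),interpolation=cv2.INTER_CUBIC)
cv2.imwrite("pics/s8.png",o[:,:,::-1])
E
```

```text
[ 0.62600908 -0.00142501  0.02426612] [ 0.27708315  0.50103289 -1.24272142]
0.62 [327.5, 207.5, 9.5, 24.0]
[[328.67474878 213.31260806]
 [335.29437681 234.30757768]
 [328.03596143 222.13734476]
 [335.3066414  246.05513646]]
```

View pics/s8.png

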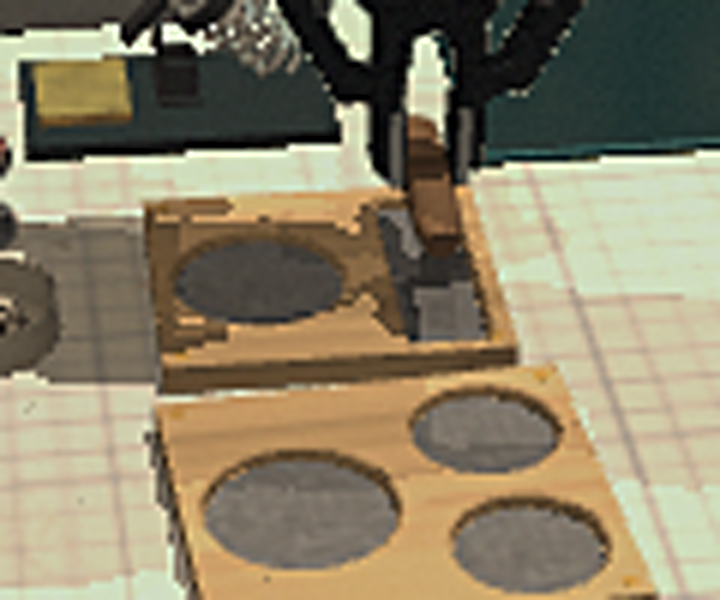

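The side view shows the fid held at (332,222), in line with the slot and about 4 cm above it. Lower and release.

Emit:
apply_moves(
  motion=[
    [[-1, 0, 0.2, 1.5, 0], [-1, 0, 0.2, 3, 0], [-1, 0, 0.2, 3.8, 0], [-1, 0, 0.2, 4.2, 0], [-1, 0, 0.2, 4.2, 0], [-1, 0, 0.2, 4.2, 0]],
  ],
)

```text
time_s: 12.4
position: [0.6295, -0.0011, -0.0174]
ee_rot: [0.0, 0.705, 0.709, 0.0]
force: [0.1, -0.3, 0.1]
finger_gap: 0.0202
grip_force: 29.3
```

Emit:
apply_moves(
  motion=[
    [[0, 0, 0, 0, 0], [0, 0, 0, 0, 0], [0, 0, 0, 0, 0], [0, 0, 0, 0, 0], [0, 0, 0, -3, 0], [0, 0, 0, -6, 0], [0, 0, 0, -8, 0]],
  ],
)

```text
time_s: 12.98
position: [0.6304, -0.0009, 0.0647]
ee_rot: [0.001, 0.705, 0.709, 0.001]
force: [0.6, -0.3, 0.6]
finger_gap: 0.0428
grip_force: 0.0
```

Emit:
apply_moves(
  motion=[
    [[1, -0.3, -3.8, 0, 0], [1, -0.6, -7.6, 0, 0], [1, -0.9, -11.4, 0, 0], [1, -1.2, -15.2, 0, 0], [1, -1.4, -19.2, 0, 0], [1, -1.4, -19.2, 3, 0], [1, -1.4, -19.2, 6, 0], [1, -1.4, -19.2, 6, 0], [1, -1.4, -19.2, 6, 0]],
  ],
  force=25,
)

```text
time_s: 13.73
position: [0.4365, -0.0158, 0.0019]
ee_rot: [-0.001, 0.705, 0.709, -0.001]
force: [0.2, -0.0, -0.9]
finger_gap: 0.0857
grip_force: 0.0
```

```bash
python3 - <<'E'
from h import *
s=read_state();print(s["position"],s["finger_gap"])
for n in("top","side"):
  camera(n)
  for t in cut_out("wooden_fid",n)[:1]:
    m=blob(t["region"])[0][3];c=max(cv2.findContours(m.astype(np.uint8),0,1)[0],key=len)[:,0]
    print(n,t["conf"],t["box"],cv2.minAreaRect((toplane(n,c,.023)*1000).astype(np.float32)))
print(read_state()["position"])
E
```

```text
[ 0.43652025 -0.01584071  0.00194964] 0.08567425941380873
top 0.89 [265.1, 216.1, 51.3, 14.1] ((626.5177001953125, -4.778419494628906), (98.167724609375, 21.33361053466797), 86.64920806884766)
side 0.49 [325.8, 222.9, 10.2, 26.2] ((625.490966796875, -19.292930603027344), (107.36237335205078, 21.06930160522461), 86.36492919921875)
[ 0.43931788 -0.01627714  0.00351182]
```

Emit:
apply_moves(
  motion=[
    [[1, 0, 0, 1.2, 0], [1, 0, 0, 2.4, 0], [1, 0, 0, 3.1, 0], [1, 0, 0, 3.4, 0], [1, 0, 0, 3.4, 0], [-1, 0, 0, 3.4, 0], [-1, 0, 0, 3.4, 0], [-1, 0, 0, 3.4, 0], [-1, 0, 0, 3.4, 0]],
  ],
  force=25,
)

```text
time_s: 14.68
position: [0.438, -0.0161, -0.0309]
ee_rot: [0.001, 0.705, 0.709, 0.0]
force: [-1.0, -0.5, 6.1]
finger_gap: 0.0585
grip_force: 26.3
```

Emit:
apply_moves(
  motion=[
    [[-1, 0, 0, -1, 0], [-1, 0, 0, -2.5, 0], [-1, 0, 0, -4, 0], [-1, 0.3, 2.5, -4, 0], [-1, 0.6, 5, -4, 0], [-1, 0.9, 7.5, -4, 0], [-1, 1.2, 10, -4, 0], [-1, 1.3, 11.6, -4, 0], [-1, 1.3, 11.6, -4, 0], [-1, 1.3, 11.6, -4, 0]],
  ],
)

```text
time_s: 15.52
position: [0.5533, -0.0022, 0.008]
ee_rot: [-0.0, 0.705, 0.709, -0.0]
force: [-0.8, 0.4, -1.0]
finger_gap: 0.0585
grip_force: 27.7
```

Emit:
apply_moves(
  motion=[
    [[-1, 0, 0, 0.7, 0], [-1, 0, 0, 1.4, 0], [-1, 0, 0, 2.1, 0], [-1, 0, 0, 2.1, 0]],
  ],
)

```text
time_s: 15.85
position: [0.5508, -0.0022, -0.0145]
ee_rot: [-0.002, 0.705, 0.709, -0.001]
force: [-0.1, -0.4, -0.5]
finger_gap: 0.0588
grip_force: 27.7
```

```bash
python3 - <<'E'
from h import *
b=camera("side");s=read_state();print(s["position"],s["force"],s["finger_gap"])
for t in cut_out("nail_tin","side")[:1]: print(t["conf"],t["box"])
x,y=.553,-.0025
an=np.linspace(0,6.28,40)
P=proj("side",np.c_[x+.0305*np.cos(an),y+.0305*np.sin(an),an*0+.041]);print(P.min(0),P.max(0))
o=cv2.resize(b[190:290,260:380],(720,600),interpolation=cv2.INTER_CUBIC)
cv2.imwrite("pics/s9.png",o[:,:,::-1])
E
```

```text
[ 0.55151184 -0.0021924  -0.01389928] [-0.74389037  0.59150221 -0.72162194] 0.05836800272714885
0.72 [291.5, 221.9, 22.1, 18.0]
[290.53550247 220.20531702] [314.6100288  233.01950346]
```

View pics/s9.png

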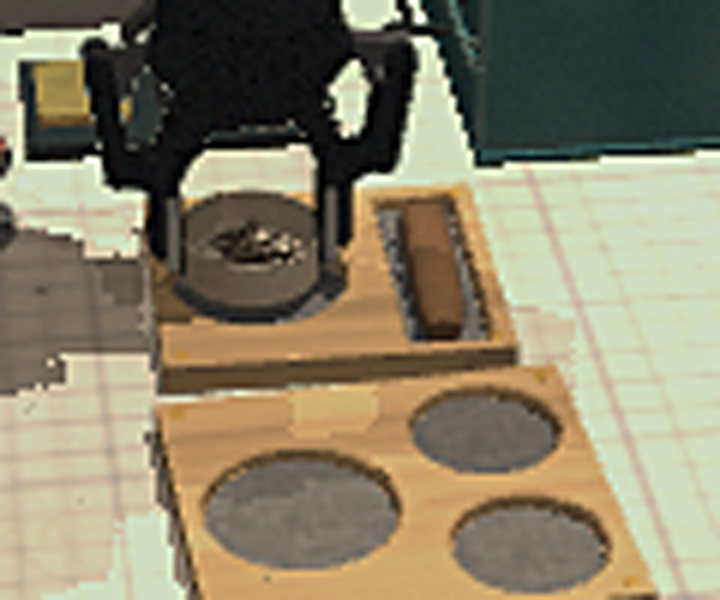

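The fid lies seated in its slot (332,235). The tin hangs over its well about 3 mm to the −x side (tin centre col 302, well centre col 303.5). I'll shift +3 mm and lower.

Emit:
apply_moves(
  motion=[
    [[-1, 0, 0.3, 0.4, 0], [-1, 0, 0.3, 0.8, 0], [-1, 0, 0.3, 1.1, 0], [-1, 0, 0.3, 1.1, 0], [-1, 0, 0.3, 1.1, 0]],
  ],
)

```text
time_s: 16.37
position: [0.5568, -0.0024, -0.0237]
ee_rot: [0.0, 0.705, 0.709, 0.0]
force: [0.5, 0.2, -0.1]
finger_gap: 0.0583
grip_force: 28.1
```

Emit:
apply_moves(
  motion=[
    [[1, 0, 0, 0, 0], [1, 0, 0, 0, 0], [1, 0, 0, 0, 0], [1, 0, 0, 0, 0], [1, 0, 0, -3, 0], [1, 0, 0, -6, 0], [1, 0, 0, -9, 0]],
  ],
)

```text
time_s: 16.95
position: [0.5557, -0.0022, 0.0668]
ee_rot: [-0.001, 0.705, 0.709, -0.001]
force: [1.0, -1.1, 0.1]
finger_gap: 0.0854
grip_force: 0.0
```

Emit:
apply_moves(
  motion=[
    [[1, 0, -3.5, 0, 0], [1, 1.5, -7, 0, 0], [1, 3.5, -10.5, 0, 0], [1, 5.5, -13.4, 0, 0], [1, 7.2, -13.4, 0, 0], [1, 7.2, -13.4, 2, 0], [1, 7.2, -13.4, 3, 0], [1, 7.2, -13.4, 3, 0], [1, 7.2, -13.4, 3, 0]],
  ],
  force=60,
)

```text
time_s: 17.7
position: [0.4215, 0.0689, 0.0361]
ee_rot: [-0.0, 0.705, 0.709, -0.0]
force: [-0.4, 0.2, -0.1]
finger_gap: 0.0856
grip_force: 0.0
```

```bash
python3 - <<'E'
from h import *
s=read_state();print(s["position"],s["finger_gap"])
for n in("top","side"):
  camera(n)
  for o,z in(("nail_tin",.029),("wooden_fid",.023)):
   for t in cut_out(o,n)[:1]:
    m=blob(t["region"])[0][3];c=max(cv2.findContours(m.astype(np.uint8),0,1)[0],key=len)[:,0]
    print(n,o,t["conf"],t["box"],cv2.minAreaRect((toplane(n,c,z)*1000).astype(np.float32)))
print(read_state()["position"])
E
```

```text
[0.42149172 0.06894321 0.03613059] 0.08560426140324451
top nail_tin 0.6 [272.7, 242.0, 29.1, 31.5] ((554.53564453125, -3.2311782836914062), (59.356895446777344, 58.62770462036133), 45.08259963989258)
side nail_tin 0.68 [291.7, 225.5, 26.2, 15.7] ((552.3623046875, -15.32998275756836), (88.04346466064453, 61.43365478515625), 82.88719940185547)
side wooden_fid 0.62 [327.0, 222.0, 11.4, 26.4] ((625.79052734375, -19.318119049072266), (107.3680191040039, 20.61615562438965), 86.59049987792969)
[0.4225365  0.06872542 0.0367741 ]
```

Emit:
apply_moves(
  motion=[
    [[1, 0, 0, 2.2, 0], [1, 0, 0, 4.4, 0], [1, 0, 0, 5.8, 0], [1, 0, 0, 6.3, 0], [1, 0, 0, 6.3, 0], [-1, 0, 0, 6.3, 0], [-1, 0, 0, 6.3, 0], [-1, 0, 0, 6.3, 0], [-1, 0, 0, 6.3, 0], [-1, 0, 0, 6.3, 0]],
  ],
  force=60,
)

```text
time_s: 18.83
position: [0.4231, 0.0689, -0.0253]
ee_rot: [0.001, 0.705, 0.709, 0.001]
force: [-0.3, -1.3, 5.5]
finger_gap: 0.0602
grip_force: 65.0
```

Emit:
apply_moves(
  motion=[
    [[-1, 0, 0, -1, 0], [-1, 0, 0, -2, 0], [-1, 0, 0, -3.5, 0], [-1, 0, 0, -5, 0], [-1, 0, 0, -5, 0], [-1, 0, 0, -5, 0]],
  ],
)

```text
time_s: 19.33
position: [0.4225, 0.0689, 0.0238]
ee_rot: [0.001, 0.705, 0.709, 0.001]
force: [-0.2, -0.2, -5.4]
finger_gap: 0.0597
grip_force: 67.6
```

Emit:
apply_moves(
  motion=[
    [[-1, -2, 1.1, 0, 0], [-1, -5, 2.7, 0, 0], [-1, -8, 4.4, 0, 0], [-1, -11, 6.1, 0, 0], [-1, -14, 7.8, 0, 0], [-1, -17, 9.4, 0, 0], [-1, -20, 11.1, 0, 0], [-1, -22, 12.2, 0, 0], [-1, -23.2, 12.9, 0, 0], [-1, -23.2, 12.9, 0, 0]],
  ],
)

```text
time_s: 20.17
position: [0.5538, -0.165, 0.0219]
ee_rot: [0.0, 0.706, 0.708, -0.0]
force: [0.6, -0.0, -5.1]
finger_gap: 0.0602
grip_force: 67.4
```

Emit:
apply_moves(
  motion=[
    [[-1, 0, 0, 1, 0], [-1, 0, 0, 2, 0], [-1, 0, 0, 2.8, 0], [-1, 0, 0, 2.8, 0], [-1, 0, 0, 2.8, 0]],
  ],
)

```text
time_s: 20.58
position: [0.5509, -0.1608, -0.0059]
ee_rot: [-0.002, 0.705, 0.71, -0.0]
force: [0.2, -0.6, -5.3]
finger_gap: 0.06
grip_force: 67.3
```

```bash
python3 - <<'E'
from h import *
b=camera("side");s=read_state();print(s["position"],s["force"],s["finger_gap"])
for t in cut_out("solder_spool","side")[:1]: print(t["conf"],t["box"])
an=np.linspace(0,6.28,60)
def circ(x,y,r,z,col):
  P=proj("side",np.c_[x+r*np.cos(an),y+r*np.sin(an),an*0+z]);print(P.min(0),P.max(0))
  for u in P: b[int(round(u[1])),int(round(u[0]))]=col
circ(.5515,-.163,.031,.062,(255,0,255));circ(.5515,-.163,.038,.014,(0,0,255))
o=cv2.resize(b[220:310,270:378],(720,600),interpolation=cv2.INTER_NEAREST)
cv2.imwrite("pics/s10.png",o[:,:,::-1])
E
```

```text
[ 0.55181331 -0.16134532 -0.00513994] [ 1.09029148  0.78305582 -3.81118343] 0.059779055823746895
0.88 [296.8, 251.2, 26.0, 28.7]
[296.27858165 248.64952659] [323.97826954 264.86299144]
[293.50055059 263.66518505] [326.62491208 284.0124824 ]
```

View pics/s10.png

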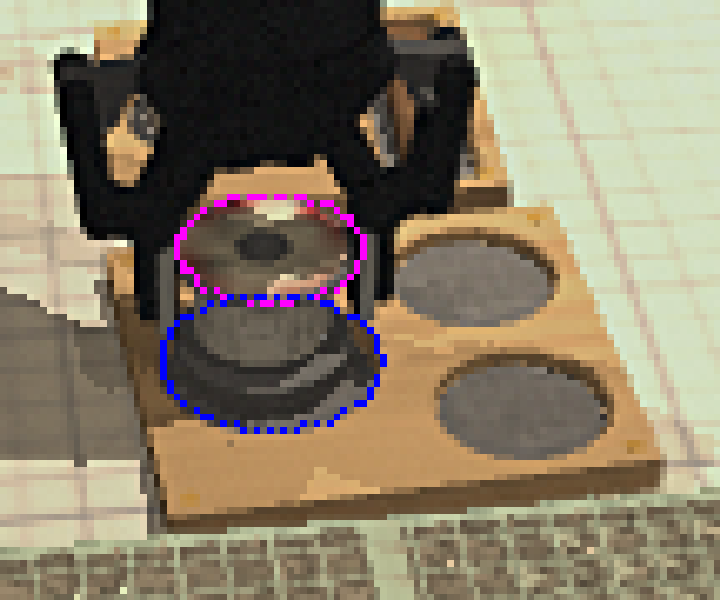

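The held spool (centre px 309.8,257) matches the outline predicted over its well within about 1 px, 2 mm towards −x. Lower.

Emit:
apply_moves(
  motion=[
    [[-1, 0, 0.2, 0.5, 0], [-1, 0, 0.2, 1, 0], [-1, 0, 0.2, 1.3, 0], [-1, 0, 0.2, 1.4, 0], [-1, 0, 0.2, 1.4, 0], [-1, 0, 0.2, 1.4, 0]],
  ],
)

```text
time_s: 21.18
position: [0.5545, -0.1622, -0.0182]
ee_rot: [0.0, 0.705, 0.709, 0.0]
force: [-0.3, 0.3, 1.6]
finger_gap: 0.0601
grip_force: 68.0
```

Emit:
apply_moves(
  motion=[
    [[1, 0, 0, 0, 0], [1, 0, 0, 0, 0], [1, 0, 0, 0, 0], [1, 0, 0, 0, 0], [1, 0, 0, -2, 0], [1, 0, 0, -5, 0], [1, 0, 0, -8, 0], [1, 0, 0, -11, 0], [1, 0, 0, -11, 0]],
  ],
)

```text
time_s: 21.93
position: [0.5588, -0.1642, 0.0976]
ee_rot: [0.006, 0.705, 0.709, 0.002]
force: [0.7, -1.1, 1.0]
finger_gap: 0.0857
grip_force: 0.0
```

```bash
python3 - <<'E'
from h import *
from scipy.optimize import least_squares
an=np.linspace(0,6.28,24)
def cyl(x,y,r,z): return np.c_[x+r*np.cos(an),y+r*np.sin(an),an*0+z]
b=camera("side");camera("top");print(read_state()["position"])
for n,g,r,rc,h,hs in(("flux_bottle",(.384,-.355),.024,.014,.112,.075),("patina_bottle",(.405,-.212),.022,.014,.105,.07),("oil_bottle",(.376,-.274),.019,.012,.095,.06)):
  for c in("side","top"):
    t=boxes_of(n,c)[:1]
    if not t: print(n,c,"none");continue
    q=np.array(t[0]["box"]);q=np.r_[q[:2],q[:2]+q[2:]]
    def bb(p):
      P=proj(c,np.r_[cyl(*p,r,0),cyl(*p,r,hs),cyl(*p,rc,h)]);return np.r_[P.min(0),P.max(0)]
    s=least_squares(lambda p:bb(p)-q,g,loss="soft_l1");print(n,c,round(t[0]["conf"],2),np.round(q),np.round(bb(g)),s.x.round(4),np.round(s.fun,1))
E
```

```text
[ 0.55544607 -0.16279687  0.09285587]
flux_bottle side 0.93 [219. 303. 248. 356.] [221. 297. 250. 355.] [ 0.3805 -0.3632] [ 0.2 -3.  -0.2  1.8]
flux_bottle top 0.62 [448. 333. 483. 354.] [449. 328. 487. 355.] [ 0.3814 -0.3494] [-1.7 -3.5  1.2  1.6]
patina_bottle side 0.72 [235. 258. 257. 305.] [234. 255. 257. 304.] [ 0.4056 -0.218 ] [-0.4 -1.2  0.4  0.9]
patina_bottle top 0.66 [379. 322. 406. 347.] [380. 319. 408. 343.] [ 0.3976 -0.209 ] [-0.4  0.7  0.4 -0.6]
oil_bottle side 0.63 [218. 283. 243. 313.] [221. 278. 243. 324.] [ 0.3726 -0.2496] [  1.6 -11.7  -1.9   3.4]
oil_bottle top none
```

Emit:
apply_moves(
  motion=[
    [[1, -2, -1.8, 0, 0], [1, -4.4, -4, 0, 0], [1, -6.8, -6.2, 0, 0], [1, -9.2, -8.4, 0, 0], [1, -11.6, -10.6, 0, 0], [1, -14, -12.8, 0, 0], [1, -16.4, -15, 0, 0], [1, -18.4, -16.7, 0, 0], [1, -19.3, -17.4, 0, 0], [1, -19.3, -17.4, 0, 0]],
  ],
  force=35,
)

```text
time_s: 23.17
position: [0.3802, -0.358, 0.0907]
ee_rot: [-0.0, 0.706, 0.708, -0.0]
force: [-0.1, 0.5, 0.8]
finger_gap: 0.0855
grip_force: 0.0
```

Emit:
apply_moves(
  motion=[
    [[1, 0, 0, 0, 0], [1, 0, 0, 0, 0], [1, 0, 0, 0, 0]],
  ],
)

```text
time_s: 23.42
position: [0.3824, -0.3552, 0.0911]
ee_rot: [-0.0, 0.704, 0.71, 0.0]
force: [0.2, 0.8, 0.9]
finger_gap: 0.085
grip_force: 0.0
```

```bash
python3 - <<'E'
from h import *
b=camera("side");s=read_state();print(s["position"],s["force"],s["finger_gap"])
for x,y,z in((.382,-.356,.075),(.382,-.356,.15)):
  u=proj("side",[(x,y,z)])[0]; cv2.circle(b,tuple(int(round(v)) for v in u),1,(255,0,255),-1)
o=cv2.resize(b[210:370,180:340],(600,600),interpolation=cv2.INTER_CUBIC)
cv2.imwrite("pics/s11.png",o[:,:,::-1])
E
```

```text
[ 0.38240869 -0.35520885  0.09116693] [-0.70051926 -0.16948313 -0.65520185] 0.085274438744067
```

View pics/s11.png

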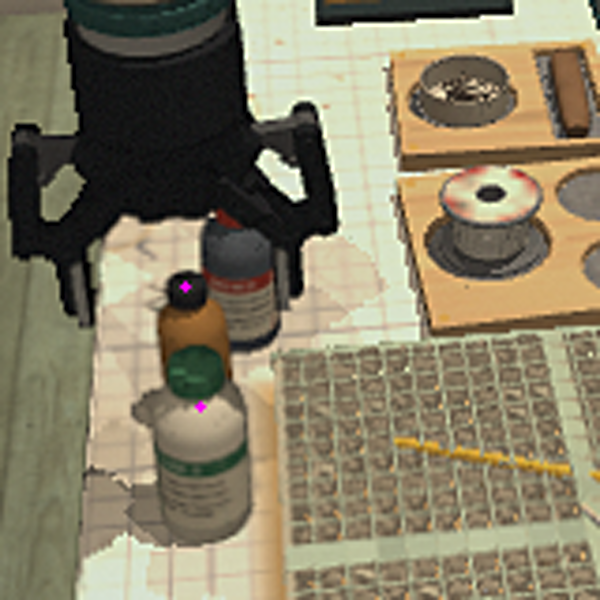

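Tips' midpoint is at (229,293), as predicted for a point above the flux bottle (body column 234). Spool, tin and fid look seated. Descend and grip.

Emit:
apply_moves(
  motion=[
    [[1, 0, 0, 1.8, 0], [1, 0, 0, 3.6, 0], [1, 0, 0, 5.4, 0], [1, 0, 0, 6.8, 0], [1, 0, 0, 7.6, 0], [1, 0, 0, 7.6, 0], [1, 0, 0, 7.6, 0]],
  ],
  force=35,
)

```text
time_s: 24.05
position: [0.382, -0.356, 0.0153]
ee_rot: [-0.0, 0.705, 0.71, 0.0]
force: [0.4, 0.1, -0.1]
finger_gap: 0.0853
grip_force: 0.0
```

Emit:
apply_moves(
  motion=[
    [[-1, 0, 0, 0, 0], [-1, 0, 0, 0, 0], [-1, 0, 0, 0, 0], [-1, 0, 0, 0, 0], [-1, 0, 0, 0, 0], [-1, 0, 0, 0, 0]],
  ],
)

```text
time_s: 24.55
position: [0.3818, -0.3569, 0.0164]
ee_rot: [0.001, 0.705, 0.709, -0.0]
force: [0.2, -0.9, 5.2]
finger_gap: 0.0452
grip_force: 35.7
```

Emit:
apply_moves(
  motion=[
    [[-1, 0, 0, -1, 0], [-1, 0, 0, -2.5, 0], [-1, 0, 0, -4.5, 0], [-1, 0, 0, -6, 0], [-1, 0.8, 1.3, -7, 0], [-1, 2.6, 4, -7, 0], [-1, 4.4, 6.8, -7, 0], [-1, 6.2, 9.6, -7, 0], [-1, 8, 12.4, -7, 0], [-1, 9.8, 15.2, -7, 0]],
  ],
)

```text
time_s: 25.38
position: [0.534, -0.2564, 0.0858]
ee_rot: [0.0, 0.705, 0.709, 0.0]
force: [1.0, -1.6, -1.7]
finger_gap: 0.0451
grip_force: 36.6
```

Emit:
apply_moves(
  motion=[
    [[-1, 1.8, 2.8, 0, 0], [-1, 3.6, 5.6, 0, 0], [-1, 5.2, 8.4, 0, 0], [-1, 6.2, 10, 0, 0], [-1, 6.2, 10, 1.5, 0], [-1, 6.2, 10, 3, 0], [-1, 6.2, 10, 4.5, 0], [-1, 6.2, 10, 4.5, 0], [-1, 6.2, 10, 4.5, 0]],
  ],
)

```text
time_s: 26.13
position: [0.6318, -0.1945, 0.0397]
ee_rot: [-0.001, 0.705, 0.709, -0.0]
force: [-0.7, -0.2, -1.1]
finger_gap: 0.0445
grip_force: 36.5
```

```bash
python3 - <<'E'
from h import *
b=camera("side");s=read_state();print(s["position"],s["force"],s["finger_gap"])
an=np.linspace(0,6.28,60)
def circ(x,y,r,z,col):
  P=proj("side",np.c_[x+r*np.cos(an),y+r*np.sin(an),an*0+z])
  for u in P: b[int(round(u[1])),int(round(u[0]))]=col
circ(.634,-.1955,.024,.025,(255,0,255));circ(.634,-.1955,.014,.137,(255,0,255));circ(.634,-.1955,.03,.014,(0,0,255))
o=cv2.resize(b[190:300,290:400],(600,600),interpolation=cv2.INTER_NEAREST)
cv2.imwrite("pics/s12.png",o[:,:,::-1])
E
```

```text
[ 0.63265595 -0.19494951  0.04073126] [ 6.81223144e-01  2.00076512e-04 -7.99929142e-01] 0.0446985576945593
```

View pics/s12.png

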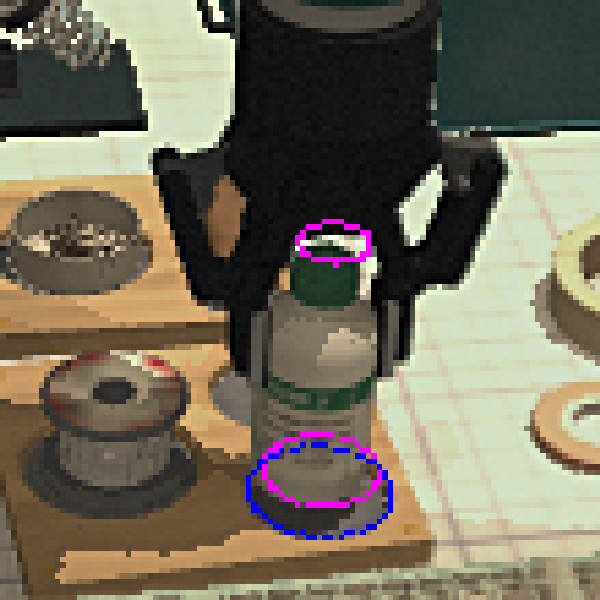

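The held flux bottle's base (px ~348,278) sits about 3 mm short in x and 3 mm in −y of the predicted outline over well B. Correct and lower.

Emit:
apply_moves(
  motion=[
    [[-1, 0.3, 0.3, 0, 0], [-1, 0.3, 0.3, 0.5, 0], [-1, 0.3, 0.3, 1, 0], [-1, 0.3, 0.3, 1.4, 0], [-1, 0.3, 0.3, 1.7, 0], [-1, 0.3, 0.3, 1.7, 0], [-1, 0.3, 0.3, 1.7, 0]],
  ],
)

```text
time_s: 26.77
position: [0.6354, -0.1919, 0.0234]
ee_rot: [-0.0, 0.705, 0.709, -0.0]
force: [-0.3, 0.1, 1.5]
finger_gap: 0.0452
grip_force: 36.9
```

```bash
python3 - <<'E'
from h import *
camera("side");s=read_state();print(s["position"],s["force"],s["torque"])
for t in boxes_of("flux_bottle","side")[:1]:print(t)
x,y=.634,-.1955
an=np.linspace(0,6.28,60)
P=np.vstack([proj("side",np.c_[x+r*np.cos(an),y+r*np.sin(an),an*0+z]) for r,z in((.024,.007),(.024,.082),(.014,.119))]);print(P.min(0),P.max(0))
E
```

```text
[ 0.63537498 -0.19186641  0.02341296] [-1.25922139 -0.49632216  0.48552146] [0.02422025 0.18516656 0.0373562 ]
{'box': [337.3, 239.6, 20.0, 47.0], 'conf': 0.92}
[337.39905422 237.30355687] [360.60634343 288.63443239]
```

Emit:
apply_moves(
  motion=[
    [[1, 0, 0, 0, 0], [1, 0, 0, 0, 0], [1, 0, 0, 0, 0], [1, 0, 0, 0, 0], [1, 0, 0, 0, 0], [1, 0, 0, -2, 0], [1, 0, 0, -5, 0], [1, 0, 0, -8, 0], [1, 0, 0, -8, 0]],
  ],
)

```text
time_s: 27.62
position: [0.6397, -0.1935, 0.11]
ee_rot: [0.006, 0.705, 0.709, 0.002]
force: [1.0, -0.5, 1.2]
finger_gap: 0.0854
grip_force: 0.0
```

```bash
python3 - <<'E'
from h import *
camera("side");print(read_state()["position"])
for t in boxes_of("flux_bottle","side")[:1]:print(t)
E
```

```text
[ 0.63831949 -0.1929453   0.10733701]
{'box': [335.8, 237.4, 26.7, 49.0], 'conf': 0.56}
```

Emit:
apply_moves(
  motion=[
    [[1, -0.2, -2, 0, 0], [1, -0.5, -5, 0, 0], [1, -0.8, -8.4, 0, 0], [1, -1.2, -11.8, 0, 0], [1, -1.5, -15.2, 0, 0], [1, -1.9, -18.6, 0, 0], [1, -2.2, -21.6, 0, 0], [1, -2.3, -23.1, 0, 0], [1, -2.3, -23.1, 0, 0], [1, -2.3, -23.1, 0, 0]],
  ],
)

```text
time_s: 28.55
position: [0.4047, -0.2162, 0.1029]
ee_rot: [-0.0, 0.705, 0.709, 0.0]
force: [0.6, -1.3, -0.0]
finger_gap: 0.0853
grip_force: 0.0
```

```bash
python3 - <<'E'
from h import *
camera("side");camera("side");print(read_state()["position"])
for n in ("patina_bottle","oil_bottle","flux_bottle"):
  for t in boxes_of(n,"side")[:1]:print(n,t)
camera("top")
for n in ("flux_bottle","solder_spool"):
  for t in boxes_of(n,"top")[:1]:print(n,t)
E
```

```text
[ 0.40618661 -0.2166558   0.1031604 ]
patina_bottle {'box': [232.9, 260.2, 21.1, 44.1], 'conf': 0.95}
oil_bottle {'box': [219.0, 281.5, 25.5, 41.6], 'conf': 0.69}
flux_bottle {'box': [286.3, 251.8, 83.7, 47.1], 'conf': 0.71}
flux_bottle {'box': [363.5, 200.0, 27.3, 29.3], 'conf': 0.66}
solder_spool {'box': [349.1, 242.3, 33.8, 32.9], 'conf': 0.74}
```

Above the patina bottle. Descend and grip.

Emit:
apply_moves(
  motion=[
    [[1, 0, 0, 2, 0], [1, 0, 0, 4, 0], [1, 0, 0, 6, 0], [1, 0, 0, 7.8, 0], [1, 0, 0, 8.8, 0], [1, 0, 0, 9.1, 0], [1, 0, 0, 9.1, 0], [1, 0, 0, 9.1, 0]],
  ],
  force=35,
)

```text
time_s: 29.62
position: [0.4053, -0.2165, 0.0126]
ee_rot: [0.0, 0.705, 0.709, 0.0]
force: [0.3, 0.3, 0.1]
finger_gap: 0.0854
grip_force: 0.0
```

Emit:
apply_moves(
  motion=[
    [[-1, 0, 0, 0, 0], [-1, 0, 0, 0, 0], [-1, 0, 0, 0, 0], [-1, 0, 0, 0, 0], [-1, 0, 0, 0, 0], [-1, 0, 0, 0, 0], [-1, 0, 0, 0, 0]],
  ],
)

```text
time_s: 30.2
position: [0.4048, -0.2165, 0.0131]
ee_rot: [0.0, 0.705, 0.709, -0.0]
force: [-1.8, -0.4, 5.8]
finger_gap: 0.0425
grip_force: 34.8
```

Emit:
apply_moves(
  motion=[
    [[-1, 0, 0, -1, 0], [-1, 0, 0, -2.5, 0], [-1, 0, 0, -4.5, 0], [-1, 0, 0, -6.2, 0], [-1, 1.5, 0.5, -7, 0], [-1, 4, 1.5, -7, 0], [-1, 6.5, 3.5, -7, 0], [-1, 8.5, 6, -7, 0], [-1, 9.5, 9, -7, 0], [-1, 9.5, 12, -7, 0]],
  ],
)

```text
time_s: 31.03
position: [0.5242, -0.1177, 0.0824]
ee_rot: [-0.001, 0.704, 0.71, 0.0]
force: [-0.2, -1.1, -1.2]
finger_gap: 0.0425
grip_force: 35.9
```

Emit:
apply_moves(
  motion=[
    [[-1, 0, 3, 0, 0], [-1, 0, 6, 0, 0], [-1, 0, 8.6, 0, 0], [-1, 0, 10.3, 0, 0], [-1, 0, 10.6, 1, 0], [-1, 0, 10.6, 3, 0], [-1, 0, 10.6, 4.5, 0], [-1, 0, 10.6, 4.5, 0], [-1, 0, 10.6, 4.5, 0]],
  ],
)

```text
time_s: 31.78
position: [0.6278, -0.1195, 0.0358]
ee_rot: [-0.002, 0.705, 0.709, -0.001]
force: [-0.2, 0.6, -0.4]
finger_gap: 0.0422
grip_force: 35.9
```

```bash
python3 - <<'E'
from h import *
b=camera("side");s=read_state();print(s["position"],s["force"],s["finger_gap"])
an=np.linspace(0,6.28,60)
x,y=.630,-.122
P=np.vstack([proj("side",np.c_[x+r*np.cos(an),y+r*np.sin(an),an*0+z]) for r,z in((.022,.025),(.022,.095),(.013,.13))])
print("exp",P.min(0),P.max(0))
for r in cut_out("patina_bottle","side")[:1]:print(r["conf"],r["box"])
H,S,V=cv2.split(cv2.cvtColor(b,cv2.COLOR_RGB2HSV));m=((H<6)|(H>172))&(S>110);m[:190]=0;m[280:]=0;m[:,:315]=0;m[:,375:]=0
for q in blob(m)[:2]:print("cap",q[0],q[1],q[2])
print(proj("side",[(x,y,.125),(x,y,.130)]))
E
```

```text
[ 0.62915231 -0.11981679  0.03710679] [ 0.4490147  -0.69376523 -0.20532596] 0.04244290937719824
exp [331.44206553 215.9115532 ] [351.50396991 262.28364005]
0.75 [332.7, 220.5, 16.4, 39.4]
cap 90 [340.88888889 223.8       ] [336 219  11  10]
cap 16 [334.5    241.9375] [332 240   8   5]
[[342.42055579 220.77978293]
 [342.50951189 218.88419471]]
```

Emit:
apply_moves(
  motion=[
    [[-1, 0.1, 0.2, 0, 0], [-1, 0.1, 0.2, 0.5, 0], [-1, 0.1, 0.2, 1, 0], [-1, 0.1, 0.2, 1.4, 0], [-1, 0.1, 0.2, 1.7, 0], [-1, 0.1, 0.2, 1.7, 0], [-1, 0.1, 0.2, 1.7, 0]],
  ],
)

```text
time_s: 32.47
position: [0.6319, -0.1188, 0.0203]
ee_rot: [-0.0, 0.705, 0.709, -0.0]
force: [-1.3, 0.2, 1.4]
finger_gap: 0.0424
grip_force: 36.1
```

Emit:
apply_moves(
  motion=[
    [[1, 0, 0, 0, 0], [1, 0, 0, 0, 0], [1, 0, 0, 0, 0], [1, 0, 0, 0, 0], [1, 0, 0, 0, 0], [1, 0, 0, -2, 0], [1, 0, 0, -5, 0], [1, 0, 0, -9, 0], [1, 0, 0, -13, 0], [1, 0, 0, -15, 0]],
  ],
)

```text
time_s: 33.3
position: [0.6344, -0.1195, 0.1757]
ee_rot: [0.003, 0.705, 0.709, 0.002]
force: [1.0, -0.3, 1.1]
finger_gap: 0.0853
grip_force: 0.0
```

Emit:
apply_moves(
  motion=[
    [[1, 3, -2, 0, 0], [1, 6, -5, 0, 0], [1, 9, -8, 0, 0], [1, 12, -11, 0, 0], [1, 15, -14, 0, 0], [1, 18, -17, 0, 0], [1, 20, -20, 0, 0], [1, 20, -23, 0, 0], [1, 20, -25, 0, 0], [1, 20, -25, 0, 0]],
  ],
)

```text
time_s: 34.13
position: [0.3756, 0.0802, 0.1701]
ee_rot: [-0.001, 0.704, 0.71, -0.001]
force: [-0.1, 0.3, 0.0]
finger_gap: 0.0855
grip_force: 0.0
```

Emit:
apply_moves(
  motion=[
    [[1, 3, -2, 0, 0], [1, 6, -4, 0, 0], [1, 9, -6, 0, 0], [1, 12, -6, 0, 0], [1, 15, -6, 0, 0], [1, 18, -6, 0, 0], [1, 20, -6, 0, 0], [1, 20, -6, 0, 0]],
  ],
)

```text
time_s: 34.8
position: [0.3211, 0.2833, 0.1706]
ee_rot: [-0.001, 0.704, 0.71, 0.002]
force: [1.0, -0.1, -0.5]
finger_gap: 0.0856
grip_force: 0.0
```

```bash
python3 - <<'E'
from h import *
a=camera("top");b=camera("side");print(read_state()["position"])
o=np.hstack([cv2.resize(a[190:360,240:490],(400,272),interpolation=cv2.INTER_CUBIC),cv2.resize(a[190:300,245:420],(400,252),interpolation=cv2.INTER_CUBIC)[:272].copy() if 0 else np.zeros((272,0,3),np.uint8)])
s=cv2.resize(b[190:310,270:390],(600,600),interpolation=cv2.INTER_CUBIC)
t=cv2.resize(a[190:360,240:490],(600,408),interpolation=cv2.INTER_CUBIC)
s=cv2.resize(b[190:310,270:390],(400,400),interpolation=cv2.INTER_CUBIC);t2=cv2.resize(a[195:295,250:415],(400,242),interpolation=cv2.INTER_CUBIC);t3=cv2.resize(a[290:365,140:490],(400,86));
r=np.zeros((400,400,3),np.uint8);r[:242]=t2;r[260:346]=t3
cv2.imwrite("pics/end.png",np.hstack([s,r])[:,:,::-1])
E
```

```text
[0.32017019 0.2797065  0.17014763]
```

View pics/end.png

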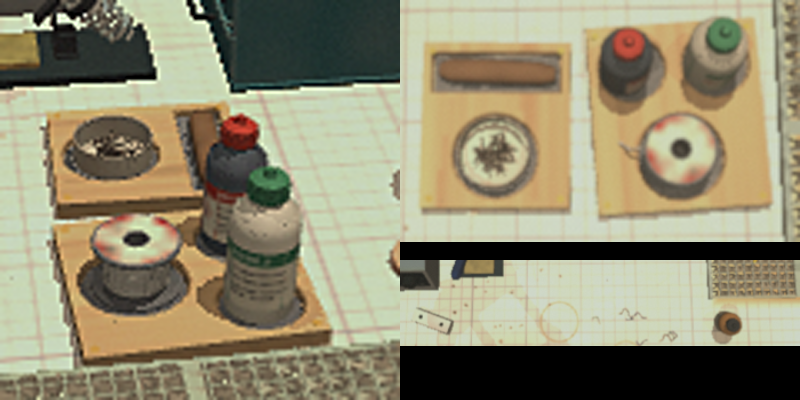

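The final pictures show all five things upright and flat in their pockets: tin at (292,258), fid at (290,226), spool at (366,257), patina at (344,214) and flux at (383,211). The oil bottle and layout block have not moved.

```bash
python3 -c "
from bench import *
print(sign_off())"
```

```text
the job is handed in; nothing more can be done
None
```

Both kits are made up and the job is handed in at about 35 s of the 125 s allowed; in the last pictures all five things sit upright and flat in their pockets, and the oil bottle, layout block and foil roll were never touched.

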